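Open the shielded vial well with its lever

TASK

Open the small white vial well for a colleague: with a fingertip push the black knob of the red safety prop away until the prop has swung as far as it goes and its post is clear of the steel lever, then press the lever's orange pad down onto the rubber stop so that the short end lifts the heavy steel flap. The program finishes while the fingers still hold the pad fully down and the flap stands open. Do everything by touch from outside: do not lift the lever or take it out of its fulcrum, do not touch the flap itself, and leave the vials, flask and bottles where they stand.

Things in the scene. Friction and masses are not known exactly. Their poses are not given: they have to be found in the camera images.
- rig: fixed grey base plate, 395 x 120 x 8 mm. Origin on the worktop right below the fulcrum pin; z up; x runs along the lever from its orange pad (negative x) to the well (positive x); y is the side of the prop's knob. Blue fulcrum cheeks: x, y = -24 to 24 mm, 118 mm high. White well: x = 90 to 175, y = -60 to 60 mm, walls 10 mm, rim 91 mm high
- lever: loose steel lever, pin lying in the open fulcrum slots; bar 24 mm wide, 10 mm thick; long arm 215 mm to the end of the orange pad, short arm 85 mm to a brass roller under the flap. Origin on the pin axis. At rest the long arm rises 19 degrees towards the pad, on the stop it points about 16 degrees down. 3 to 6 N on the pad raise the flap, whose weight lifts the pad again if let go
- stop_top (a point): centre of the top of the black rubber stop (24 mm across) on which the pressed lever lands; it springs down by up to 12 mm (0.9 N per mm); at x = -145, y = 0 mm of the rig, 50 mm above the worktop at rest
- lever_pad (a point): centre of the top face of the orange pad (46 mm along the lever, 44 mm wide, 12 mm thick), 192 mm from the pin and 7 mm above the bar axis; about 170 mm above the worktop at rest and about 53 mm when the lever meets the rubber stop (up to 15 mm less when it is pressed in). It moves on an arc round the pin
- lever_pin (a point): centre of the lever's pin (10 mm thick, along the rig's y), in the fulcrum slot 100 mm above the worktop; it must stay in the slot
- prop (a joint): swing of the red safety prop about an upright pivot, rad; starts at 0 to 0.25 with the post under the lever, which blocks it; seen from above it grows clockwise as the knob is pushed towards the rig's +x; post quite clear of the lever above 0.95, end stop at 1.4. Light friction: stays where it is left, about 2 N at the knob turn it
- prop_pivot (a point): the prop's upright pivot, at x = -70, y = 60 mm of the rig, 13 mm above the worktop. Red arm 18 mm wide, lying 13 to 20 mm above the worktop; it carries a red post 16 mm thick, 60 mm from the pivot, up to 111 mm high, under the lever, and the knob 60 mm from the pivot on the opposite side
- prop_knob (a point): centre of the prop's knob: upright black cylinder, 22 mm in diameter, from 61 to 91 mm above the worktop, on a 12 mm steel stem; this point is 78 mm above the worktop and 60 mm from the pivot
- flap_lip (a point): middle of the flap's free edge, the end over the lever; 127 mm from the hinge axis; 98 mm above the worktop with the flap shut, about 153 mm with the lever on the rubber stop. Falls shut when the lever is let go
- flap: heavy steel flap, 122 x 110 x 12 mm, about 1.5 kg, lying on the well with its lip over the lever's roller; origin on the hinge axis, at x = 177 mm of the rig, 98 mm above the worktop; the plate reaches from there 127 mm towards the lever's pin. Not to be touched by the robot
- vial_a: screw-cap sample vial, 25 mm diameter, 64 mm tall, standing inside the well; origin at the centre of its foot; leave alone
- vial_b: second such vial in the well; origin at the centre of its foot; leave alone
- flask: conical flask, 64 mm diameter, 104 mm tall, standing beside the well; origin at the centre of its foot; leave alone
- bottle: cream plastic bottle with white cap, 61 mm diameter, 122 mm tall, standing beside the fulcrum; origin at the centre of its foot; leave alone
- dropper: brown dropper bottle with black bulb, 31 mm diameter, 100 mm tall, standing beside the lever's long arm; origin at the centre of its foot; leave alone

How it is judged:
On the way, in this order (a step that is already met when the one before it is completed fails the run):
1. the prop is swung clear of the lever while the flap is still shut (value of joint prop above 0.95 rad and height (world z) of flap_lip below 0.106 m), for 0.2 s.
2. the fingers press the lever and the flap is up (height (world z) of flap_lip above 0.144 m and contact force between the fingers and lever above 0.8 N), for 0.2 s.
At the end, for the whole second after the job is handed in: for the last second the fingers press the lever (0.8 N or more), pad under 75 mm high, flap lip over 144 mm high, still and untouched by the robot, prop swung over 0.95 rad, lever pin within 10 mm of its start, vials, flask and bottles upright within 20 mm of theirs (all of step 2 and angular speed of flap below 0.1 rad/s and value of joint prop above 0.95 rad and contact force between each of the arm, the fingers and flap below 0.1 N and z of lever_pad in the frame of rig below 0.075 m and distance of lever_pin from where it was at the start of the episode below 0.01 m and angle between each of flask, bottle, dropper, vial_a, vial_b's own z axis and vertical below 0.35 rad and distance of each of flask, bottle, dropper, vial_a, vial_b from where it was at the start of the episode below 0.02 m); the arm keeps its last pose, push and grip.
It fails at once if the robot touches the flap itself (contact force between any of the fingers, the arm and flap above 0.5 N).
It fails at once if the lever is lifted by its pad or carried out of its fulcrum slot (distance of lever_pin from where it was at the start of the episode above 0.012 m or z of lever_pad in the frame of rig above 0.2 m).
It fails at once if a vial, the flask or a bottle is moved by more than 20 mm or tipped (distance of any of flask, bottle, dropper, vial_a, vial_b from where it was at the start of the episode above 0.02 m or angle between any of flask, bottle, dropper, vial_a, vial_b's own z axis and vertical above 0.35 rad).
It also fails if it takes over 48 s, if anything falls off the work surface, if the arm or the gripper's body presses on something with over 40 N, if the wrist force passes 120 N, or if a joint passes its speed limit or range.

ROBOT

A 7-joint arm with a two-finger parallel gripper is mounted at the origin on a cart in front of the work surface, level with it; the furniture and walls round the work are solid. World frame = base frame: x ahead of the robot, y to its left, z up, the work surface at z = 0. Lengths are in m, angles in rad, forces in N, time in s.
With the tool pointing down it reaches from about 0.4 to 0.875 m from the base axis. Payload 19.3 kg.
Tool frame: the origin (TCP) lies midway between the tips of the shut fingers; the grasp point (between the pads) lies 19 mm behind it; x points along the fingers, y is the direction in which the jaws open and shut, and the axes are right-handed (so a half turn about x gives the same grasp; the last joint's range is limited). The gripper opens to 85 mm and grips with 20 to 120 N. Pads are 22 mm wide; open, the fingers measure 114 mm over their backs; the gripper's body (76 mm by 85 mm) begins 54 mm behind the grasp point. The pads swing forward as they close: fully open they stand 13 mm farther back than shut.
Start: joints at [1.246, 0.521, -0.036, 1.599, 0.021, 1.021, -0.113], TCP at [0.158, -0.605, 0.231] pointing down, gripper open.
Joint ranges: [-2.91, 2.91], [-0.3, 2.13], [-1.5, 1.42], [0.17, 2.43], [-1.26, 4.41], [0.16, 1.93], [-2.52, 2.52]. Speed limits (rad/s): [1.89, 1.89, 2.39, 2.39, 3.01, 3.01, 3.01].

INTERFACE

Orientations are given as [roll, pitch, yaw] about the fixed x, y, z axes, in that order (R = Rz(yaw) Ry(pitch) Rx(roll)).
In Python, from workcell import telemetry, vision, workorder gives the robot as it stands. The module is installed in compiled form; this text tells all that it offers.
- The arm moves only by the tool play_rows, never from a script. Its argument "deltas" is a list of rows, each a list of 7 numbers: the shift along the world's x, y, z in mm, then the turn, a rotation vector about the world's x, y, z in degrees, then the finger opening in mm, from 0 to 85.4. In form: [[x, y, z, wx, wy, wz, jaw], ...]. A call has 1 to 8 rows; each row shifts and turns the commanded pose from where the row before left it; what a row does not reach is not made up. A row lasts 1/8 s, in which the tool goes at most 62.5 mm and 10.7 degrees, less where a joint would pass 70% of its speed; a pose out of reach is approached as far as the arm can. A call with a gripper value outside its range is refused whole. The fingers move at their own pace and stop on an object; "grip_force" is the grip in N (left out, the last holds). Time passes only in rows, so rows that do not move let the fingers close. It gives the time, the measured TCP pose, the force and the opening at its end, in the units of the state.
- telemetry.observe(): the state, without advancing time (a new reading comes with each control period).
- vision.grab_frame(name): name is "scene" or "top" or "wrist"; returns the picture (384x512x3 uint8, red, green, blue); there is no depth.
- vision.camera_info(name): a dict with "mtx" (3x3 intrinsics, pixels), "rvec" (rotation vector, rad) and "tvec" (3), from world to camera coordinates, as OpenCV has them. Camera axes: x right, y down, z forward; pixel columns grow to the right and rows downward; lengths in m; the calibration is good to about 2 mm. A picture is of the moment at which its call begins: read the wrist's pose just before it. camera_info takes no time and is no camera call; for the wrist camera it gives the pose at the moment of the call.
- workorder.job_done(): hands the job in, once; it reports no verdict.
The state is a dict: "clock": time; "qpos": joint angles; "qd": joint speeds; "joint_efforts": joint torques, N m; "position": TCP position; "tool_rot": TCP orientation; "force": force on the tool from outside, world axes, zero at the start; "moment": the same for the moment, N m; "grip_width": finger opening in m.
Only numpy, scipy, OpenCV 4.12 (cv2) and the standard library are available. Lean on these libraries where they do the work, as an engineer would, in place of code of your own. Each camera call takes 0.05 s, during which the arm holds its last target. There are 200 camera calls.

## Working session

There is one attempt and no reset: what is moved stays moved. The work goes in short steps, Python scripts to look and compute and a tool call to move; the robot and the scene stay as the last step left them, time stands still between calls to the robot, and variables do not carry over. Pictures are saved under pics/ and viewed, about 8 in all and at most 12, crops included, and the job is handed in when it is done.

Besides the shell and the picture viewer there is one more tool, called after "Emit:" as name([rows], argument=value, ...), one row to a line, values as JSON. play_rows: Moves the arm, as the interface text tells. Its arguments: {"type":"object","properties":{"deltas":{"type":"array","items":{"type":"array","items":{"type":"number"}}},"grip_force":{"type":"number"}},"required":["deltas"]}

```bash
mkdir -p pics
python3 - <<'E'
from workcell import telemetry, vision
import cv2
s=telemetry.observe(); print({k:s[k] for k in("clock","position","tool_rot","force","grip_width")})
for n in("scene","top"):
    cv2.imwrite(f"pics/{n}0.png",vision.grab_frame(n)[:,:,::-1]); i=vision.camera_info(n); print(n,i)
E
```

```text
{'clock': 0.0, 'position': array([ 0.15741623, -0.60450485,  0.23072857]), 'tool_rot': array([-1.50591884,  1.56966905,  1.89046987]), 'force': array([ 0.11309827, -0.23016588,  0.143733  ]), 'grip_width': 0.08533891497637319}
scene {'mtx': array([[415.03436463,   0.        , 251.29089035],
       [  0.        , 415.03436463, 193.59809763],
       [  0.        ,   0.        ,   1.        ]]), 'rvec': array([ 1.15602485, -2.0739484 ,  1.14230903]), 'tvec': array([0.30236957, 0.36029812, 0.47444361])}
top {'mtx': array([[355.63190832,   0.        , 260.78877143],
       [  0.        , 355.63190832, 191.40966643],
       [  0.        ,   0.        ,   1.        ]]), 'rvec': array([ 2.15373833, -2.15585386,  0.11840351]), 'tvec': array([0.00134111, 0.59663115, 0.89407863])}
```

View pics/top0.png

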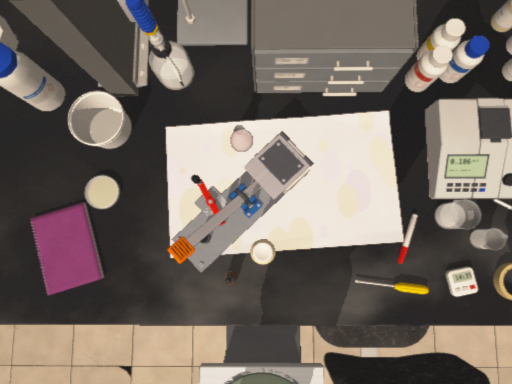

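View pics/scene0.png

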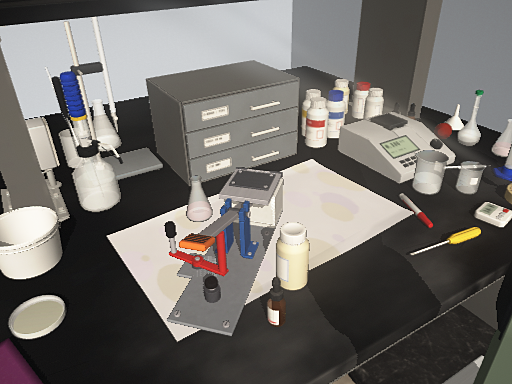

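Top view: rig runs from pad (181,249) to well (285,160); knob ~(196,179), bottle (262,251), dropper (232,278). Enlarging for exact pixels.

Run:
```python
import cv2
t=cv2.imread("pics/top0.png")[120:290,155:325]; s=cv2.imread("pics/scene0.png")[160:340,150:320]
a=cv2.resize(t,None,fx=3.5,fy=3.5,interpolation=cv2.INTER_CUBIC)
cv2.imwrite("pics/tc.png",a)
cv2.imwrite("pics/sc.png",cv2.resize(s,None,fx=3.333,fy=3.333,interpolation=cv2.INTER_CUBIC))
```

```text
(no output)
```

View pics/tc.png

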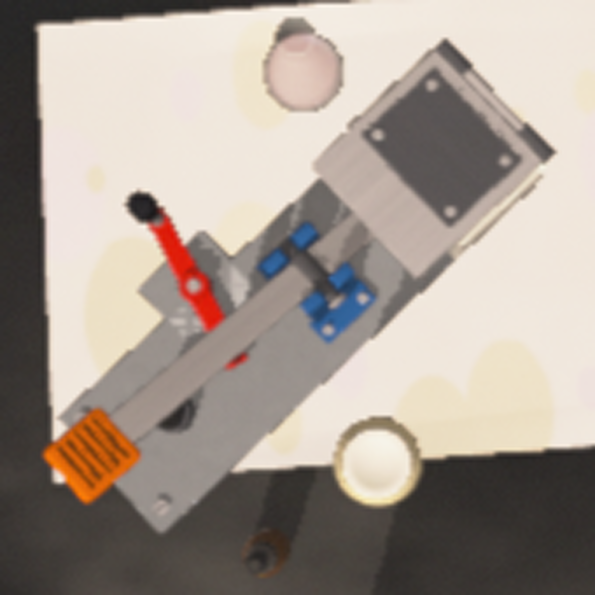

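View pics/sc.png

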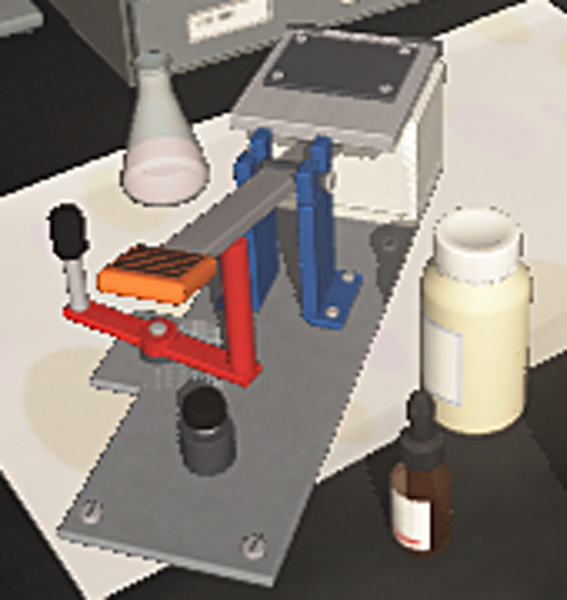

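```bash
cat > h.py <<'E'
import numpy as np, cv2
from scipy.optimize import least_squares
from workcell import telemetry, vision
C={n:vision.camera_info(n) for n in("top","scene")}
def proj(n,P):
    c=C[n]; return cv2.projectPoints(np.array(P,float).reshape(-1,3),c["rvec"],c["tvec"],c["mtx"],None)[0].reshape(-1,2)
def W(p,P):
    P=np.array(P,float).reshape(-1,3)/1e3; c,s=np.cos(p[2]),np.sin(p[2])
    return np.c_[p[0]+c*P[:,0]-s*P[:,1],p[1]+s*P[:,0]+c*P[:,1],P[:,2]]
def knob(q,z=78): return [-70+60*np.sin(q),60+60*np.cos(q),z]
E
python3 - <<'E'
from h import *
T=lambda u,v:((u+.5)/3.5-.5+155,(v+.5)/3.5-.5+120); S=lambda u,v:((u+.5)/3.333-.5+150,(v+.5)/3.333-.5+160)
obs=[("top",(-179.3,0,169),T(92,456)),("top","k",T(145,207)),("top",(-70,60,24),T(194,286)),("top",(50,55,104),T(315,165)),("top",(50,-55,104),T(418,277)),
("scene",(-179.3,0,169),S(158,265)),("scene","k",S(67,212)),("scene",(-70,60,24),S(157,328)),("scene",(50,55,104),S(232,125)),("scene",(50,-55,104),S(397,148)),("scene",(-145,0,50),S(205,407))]
def r(p): return np.concatenate([proj(n,W(p,knob(p[3],91) if isinstance(P,str) else P))[0]-o for n,P,o in obs])
f=least_squares(r,[.4,.1,-.8,.1],loss="soft_l1"); p=f.x; print(p,np.round(r(p).reshape(-1,2),1))
np.save("p.npy",p)
for n,P in dict(knob=knob(p[3]),knobend=knob(1.4),piv=(-70,60,13),pad=(-179.3,0,169),stop=(-145,0,50)).items(): print(n,W(p,P).round(4))
# objects from top and scene foot rays
def ray(n,u,z):
    c=C[n];R=cv2.Rodrigues(c["rvec"])[0];d=R.T@np.linalg.inv(c["mtx"])@[*u,1];o=-R.T@c["tvec"];return (o+d*(z-o[2])/d[2]).round(3)
print("bottle",ray("top",T(377,462),.122),"drop",ray("top",T(262,552),.1),ray("scene",S(421,545),0),"flask",ray("top",T(303,72),.0))
i=telemetry.observe();print(i["tool_rot"])
w=vision.camera_info("wrist");R=cv2.Rodrigues(w["rvec"])[0];print(-R.T@w["tvec"],R)
E
```

```text
[ 0.57231212  0.04277806 -0.83242662  0.24600858] [[-0.1 -0.2]
 [-1.2 -0.3]
 [-0.   0.8]
 [-1.4  1. ]
 [-0.3  2.1]
 [-0.  -1. ]
 [ 0.4 -0.4]
 [ 1.   0.8]
 [-0.6 -2.9]
 [ 0.2 -2.8]
 [-0.2 -1.6]]
knob [[0.6224 0.1633 0.078 ]]
knobend [[0.6169 0.0981 0.078 ]]
piv [[0.5696 0.1349 0.013 ]]
pad [[0.4516 0.1754 0.169 ]]
stop [[0.4747 0.15   0.05  ]]
bottle [ 0.445 -0.004  0.122] drop [0.384 0.074 0.1  ] [0.369 0.082 0.   ] flask [0.744 0.055 0.   ]
[-1.47020677  1.56981549  1.9261756 ]
[ 0.2238356  -0.58735747  0.37404064] [[ 0.25340569 -0.96735876 -0.00160559]
 [-0.93071612 -0.24425875  0.27222265]
 [-0.26372915 -0.06748843 -0.96223295]]
```

Fit is good (rig at (0.572, 0.043), yaw −0.832; knob at (0.622, 0.163), prop ≈0.25; residuals ≤3 px). Moving with shut fingers to the +y side of the knob.

Emit:
play_rows([
  [40,30,5,0,0,4.7,0],
  [40,30,5,0,0,4.7,0],
  [40,30,5,0,0,4.7,0],
  [40,30,5,0,0,4.7,0],
  [40,30,5,0,0,4.7,0],
  [40,30,5,0,0,4.7,0],
  [40,30,5,0,0,4.7,0],
  [40,30,5,0,0,4.7,0],
], grip_force=60)

```text
clock: 1.1
position: [0.4785, -0.3637, 0.2713]
tool_rot: [-1.259, 1.57, 2.796]
force: [1.2, -1.1, -0.1]
grip_width: 0.0003
```

Emit:
play_rows([
  [16,42,0,0,0,4.7,0],
  [16,42,0,0,0,4.7,0],
  [16,42,0,0,0,4.7,0],
  [16,42,0,0,0,4.7,0],
  [16,42,0,0,0,4.7,0],
  [16,42,0,0,0,4.7,0],
  [16,42,0,0,0,4.7,0],
  [16,42,0,0,0,4.7,0],
])

```text
clock: 2.1
position: [0.6057, -0.0276, 0.2711]
tool_rot: [-1.327, 1.57, -2.899]
force: [1.2, -0.8, 0.1]
grip_width: -0.0001
```

Emit:
play_rows([
  [3,41,0,0,0,0,0],
  [3,41,0,0,0,0,0],
  [3,41,0,0,0,0,0],
  [3,41,0,0,0,0,0],
  [3,41,0,0,0,0,0],
  [3,41,0,0,0,0,0],
  [0,0,0,0,0,0,0],
])

```text
clock: 2.98
position: [0.6225, 0.221, 0.2707]
tool_rot: [-2.407, 1.569, 2.306]
force: [0.0, -0.5, 0.5]
grip_width: -0.0
```

Emit:
play_rows([
  [0,0,-40,0,0,0,0],
  [0,0,-40,0,0,0,0],
  [0,0,-40,0,0,0,0],
  [0,0,-40,0,0,0,0],
  [0,0,-40,0,0,0,0],
  [0,0,0,0,0,0,0],
])

```text
clock: 3.72
position: [0.622, 0.2158, 0.0687]
tool_rot: [-1.146, 1.566, -2.721]
force: [0.1, 1.0, 1.2]
grip_width: -0.0003
```

Run:
```python
from h import *
print(telemetry.observe()["position"],telemetry.observe()["force"])
t=vision.grab_frame("top")[:,:,::-1][100:280,155:335]; s=vision.grab_frame("scene")[:,:,::-1][100:300,130:310]
z=lambda a:cv2.resize(a,(400,400),interpolation=cv2.INTER_CUBIC)
cv2.imwrite("pics/b.png",np.hstack([z(t),z(s)]))
```

```text
[0.62199024 0.21578728 0.06874825] [0.06858    0.99709824 1.24282369]
```

View pics/b.png

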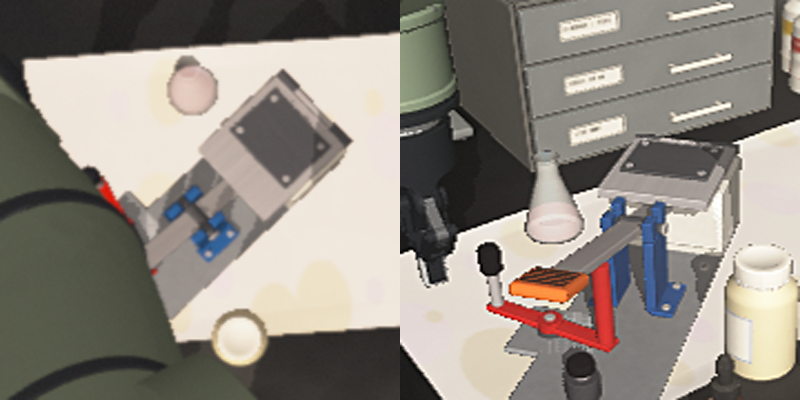

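The shut fingers (tips at ~(432,270) in the scene crop) stand beside the knob (490,258), untouched. Pushing in −y.

Emit:
play_rows([
  [0,-8,0,0,0,0,0],
  [0,-8,0,0,0,0,0],
  [1,-8,0,0,0,0,0],
  [1,-8,0,0,0,0,0],
  [1,-8,0,0,0,0,0],
  [1,-8,0,0,0,0,0],
])

```text
clock: 4.58
position: [0.6284, 0.1697, 0.0719]
tool_rot: [2.323, 1.568, 0.749]
force: [3.2, 4.4, 1.6]
grip_width: -0.0001
```

Emit:
play_rows([
  [0,-8,0,0,0,0,0],
  [0,-8,0,0,0,0,0],
  [-1,-8,0,0,0,0,0],
  [-1,-8,0,0,0,0,0],
])

```text
clock: 5.08
position: [0.6254, 0.1366, 0.0713]
tool_rot: [-1.296, 1.571, -2.87]
force: [1.8, 3.0, 1.2]
grip_width: -0.0001
```

Emit:
play_rows([
  [-1,-5,0,0,0,0,0],
  [-1,-3,0,0,0,0,0],
])

```text
clock: 5.32
position: [0.6233, 0.1287, 0.0712]
tool_rot: [-1.0, 1.57, -2.574]
force: [2.0, 2.3, 1.2]
grip_width: 0.0002
```

Run:
```python
from h import *
print(telemetry.observe()["position"],telemetry.observe()["force"])
s=vision.grab_frame("scene")[:,:,::-1][140:290,130:310]
cv2.imwrite("pics/c.png",cv2.resize(s,(720,600),interpolation=cv2.INTER_CUBIC))
p=np.load("p.npy")
for q in(.9,1.2,1.4): print(q,(proj("scene",W(p,knob(q,91)))[0]-[130,140])*4)
```

```text
[0.62333365 0.12873103 0.0712336 ] [1.9843844  2.27063185 1.18364817]
0.9 [226.97432239 301.48393897]
1.2 [262.43297481 296.22528398]
1.4 [285.97459969 296.0221946 ]
```

View pics/c.png

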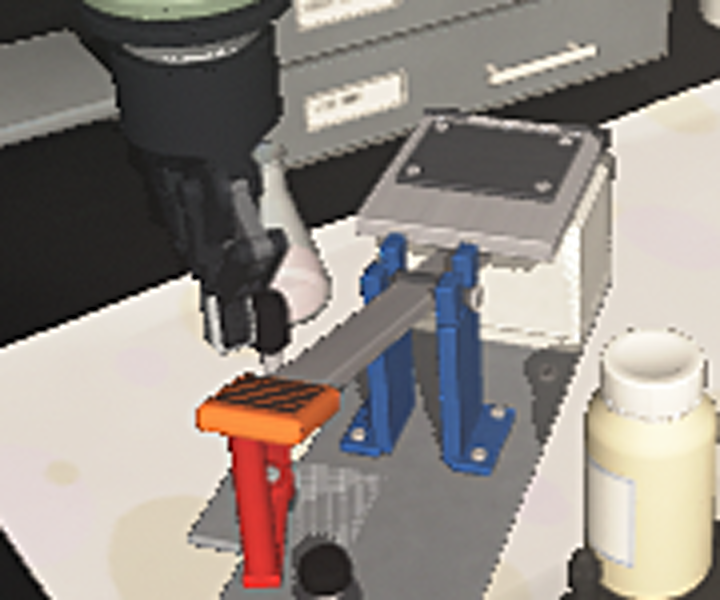

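Knob top at (270,296) → prop ≈1.25; post in front-left of the pad, flap shut. Pushing on to the end stop.

Emit:
play_rows([
  [-1,-3,0,0,0,0,0],
  [-1,-3,0,0,0,0,0],
  [-1,-2,0,0,0,0,0],
  [0,0,0,0,0,0,0],
])

```text
clock: 5.88
position: [0.6202, 0.121, 0.0712]
tool_rot: [-1.115, 1.57, -2.69]
force: [-0.6, 1.1, -0.4]
grip_width: 0.0004
```

Emit:
play_rows([
  [0,-2,0,0,0,0,0],
  [0,-2,0,0,0,0,0],
  [0,0,0,0,0,0,0],
])

```text
clock: 6.25
position: [0.6201, 0.1205, 0.0713]
tool_rot: [3.12, 1.567, 1.548]
force: [-2.8, 17.9, -4.7]
grip_width: 0.0001
```

End stop confirmed (18 N). Back off, rise, and go above the pad.

Emit:
play_rows([
  [0,15,0,0,0,0,0],
  [0,20,0,0,0,0,0],
  [0,0,40,0,0,0,0],
  [0,0,50,0,0,0,0],
  [0,0,50,0,0,0,0],
  [0,0,30,0,0,0,0],
  [0,0,0,0,0,0,0],
])

```text
clock: 7.12
position: [0.6214, 0.1534, 0.2438]
tool_rot: [1.761, 1.567, 0.187]
force: [0.3, -0.5, -1.2]
grip_width: 0.0001
```

Emit:
play_rows([
  [-34,4,0,0,0,0,0],
  [-34,4,0,0,0,0,0],
  [-34,4,0,0,0,0,0],
  [-34,4,0,0,0,0,0],
  [-33,4,0,0,0,0,0],
  [0,0,0,0,0,0,0],
  [0,0,0,0,0,0,0],
])

```text
clock: 8.0
position: [0.4518, 0.1723, 0.241]
tool_rot: [-0.973, 1.571, -2.547]
force: [0.1, 0.5, 0.8]
grip_width: 0.0002
```

Run:
```python
from h import *
s=telemetry.observe(); print(s["position"],s["force"],s["qpos"])
s=vision.grab_frame("scene")[:,:,::-1][120:300,130:310]; w=vision.grab_frame("wrist")[:,:,::-1]
cv2.imwrite("pics/d.png",np.hstack([cv2.resize(s,(384,384),interpolation=cv2.INTER_CUBIC),cv2.resize(w,(416,312)).copy() if 0 else w[:, :416]]))
```

```text
[0.45177179 0.17231084 0.24097496] [0.11910505 0.49836141 0.79984776] [-0.00232678  0.3332643  -0.60358451  1.92772306  0.23043816  0.94920039
 -0.71899394]
```

View pics/d.png

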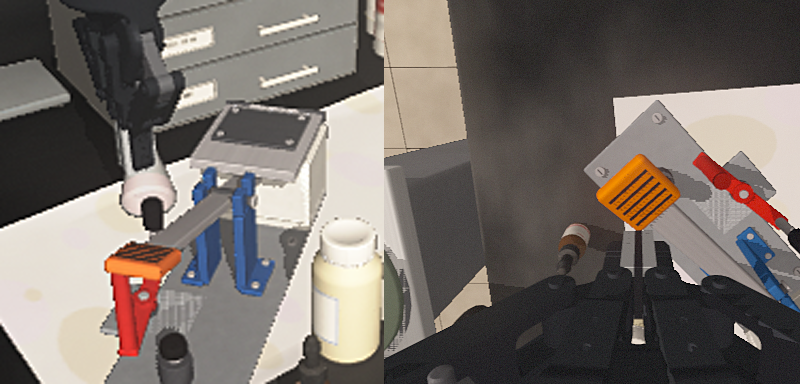

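Prop is swung fully, post clear, flap shut; fingers above the pad (aligned in the wrist view, column ~640). Descending.

Emit:
play_rows([
  [0,3,-20,0,0,0,0],
  [0,0,-20,0,0,0,0],
  [0,0,-15,0,0,0,0],
  [0,0,-8,0,0,0,0],
  [0,0,-6,0,0,0,0],
  [0,0,-4,0,0,0,0],
  [0,0,0,0,0,0,0],
])

```text
clock: 8.98
position: [0.4516, 0.1753, 0.1685]
tool_rot: [2.022, 1.57, 0.448]
force: [-1.0, 0.2, 3.5]
grip_width: 0.0004
```

Emit:
play_rows([
  [-1,1,-6,0,0,0,0],
  [-1,1,-6,0,0,0,0],
  [-1,1,-6,0,0,0,0],
  [-1,1,-6,0,0,0,0],
])

```text
clock: 9.48
position: [0.4474, 0.1794, 0.1439]
tool_rot: [2.854, 1.571, 1.28]
force: [-0.4, 2.6, 4.2]
grip_width: -0.0002
```

Emit:
play_rows([
  [-1,1,-6,0,0,0,0],
  [-1,1,-6,0,0,0,0],
  [-1,1,-6,0,0,0,0],
  [-1,1,-6,0,0,0,0],
  [0,0,-6,0,0,0,0],
  [0,0,-6,0,0,0,0],
  [0,0,-6,0,0,0,0],
  [0,0,-6,0,0,0,0],
])

```text
clock: 10.48
position: [0.4433, 0.1834, 0.0959]
tool_rot: [-2.275, 1.571, 2.434]
force: [-1.4, 2.5, 3.7]
grip_width: 0.0004
```

Emit:
play_rows([
  [1,-1,-6,0,0,0,0],
  [1,-1,-6,0,0,0,0],
  [1,-1,-6,0,0,0,0],
  [1,-1,-6,0,0,0,0],
  [0,0,-4,0,0,0,0],
  [0,0,-4,0,0,0,0],
])

```text
clock: 11.22
position: [0.4479, 0.1788, 0.0641]
tool_rot: [0.806, 1.57, -0.769]
force: [1.0, -1.0, 4.8]
grip_width: 0.0004
```

Emit:
play_rows([
  [0,0,-3,0,0,0,0],
  [0,0,-3,0,0,0,0],
  [0,0,-3,0,0,0,0],
  [0,0,0,0,0,0,0],
])

```text
clock: 11.72
position: [0.4475, 0.1792, 0.0551]
tool_rot: [-1.433, 1.571, -3.007]
force: [0.9, 0.5, 2.8]
grip_width: 0.0002
```

Emit:
play_rows([
  [0,0,-2,0,0,0,0],
  [0,0,-2,0,0,0,0],
  [0,0,0,0,0,0,0],
])

```text
clock: 12.1
position: [0.4477, 0.1792, 0.0514]
tool_rot: [1.628, 1.57, 0.053]
force: [1.9, -1.0, 6.8]
grip_width: 0.0002
```

Run:
```python
from h import *
s=telemetry.observe(); print(s["position"],s["force"])
s=vision.grab_frame("scene")[:,:,::-1][120:300,130:346]
cv2.imwrite("pics/e.png",cv2.resize(s,(720,600),interpolation=cv2.INTER_CUBIC))
p=np.load("p.npy"); k=[720/216,600/180]
for th in (0,.4,.5):
  P=[[177-127*np.cos(th)+6*np.sin(th)*k2,y,98+127*np.sin(th)] for k2 in(0,) for y in(55,-55)]
  print(th,P[0][2],(proj("scene",W(p,P))-[130,120])*k)
```

```text
[0.44774354 0.17917436 0.0514142 ] [ 1.88798705 -1.01714386  6.76459829]
0 98.0 [[296.25378963 255.55999354]
 [463.18326582 279.06239415]]
0.4 147.45612947319862 [[296.65916861 180.20907723]
 [467.12934146 201.64146189]]
0.5 158.88704340273378 [[298.56180619 160.00368374]
 [469.39913997 180.78461859]]
```

View pics/e.png

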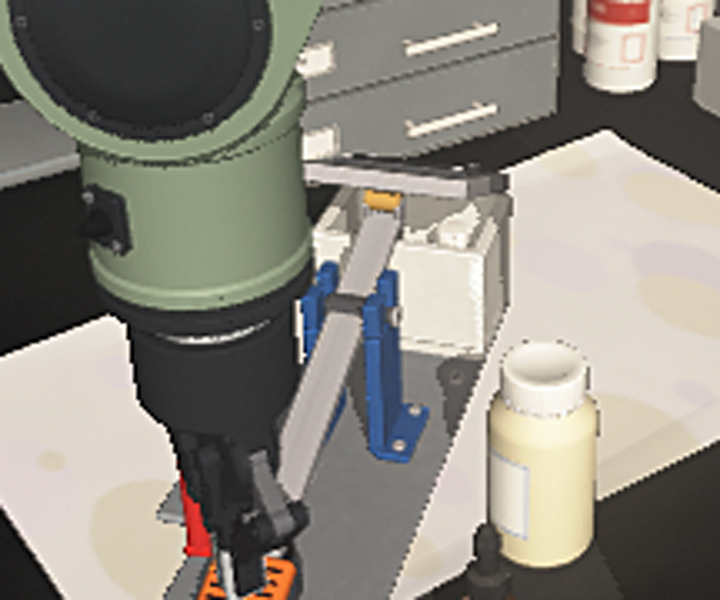

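Flap is open: lip right end at ~(467,187) → ≈155 mm; pin still in the cheeks, bottle and dropper stand. Pressing a little deeper into the rubber.

Emit:
play_rows([
  [0,0,-2,0,0,0,0],
  [0,0,-2,0,0,0,0],
  [0,0,0,0,0,0,0],
  [0,0,0,0,0,0,0],
  [0,0,0,0,0,0,0],
])

```text
clock: 12.78
position: [0.448, 0.1791, 0.0477]
tool_rot: [1.615, 1.57, 0.041]
force: [1.3, -2.3, 9.4]
grip_width: 0.0001
```

Emit:
play_rows([
  [0,0,0,0,0,0,0],
  [0,0,0,0,0,0,0],
  [0,0,0,0,0,0,0],
])

```text
clock: 13.15
position: [0.448, 0.1792, 0.0476]
tool_rot: [1.699, 1.57, 0.125]
force: [1.9, -3.1, 9.1]
grip_width: -0.0003
```

```bash
python3 -c "
from workcell import workorder,telemetry
print(workorder.job_done()); s=telemetry.observe(); print(s['clock'],s['position'],s['force'])"
```

```text
the job is handed in; nothing more can be done
None
the job is handed in; nothing more can be done
```

The flap stands open, and I handed the job in at about 13 s with the shut fingers still holding the orange pad down on the rubber stop.

- **Prop:** I pushed the knob until it met its end stop, where the force jumped to 18 N. The picture afterwards showed the post clear of the lever and the flap still shut.
- **Lever and flap:** With the pad down, the picture put the flap lip at about 155 mm. I then pressed about 4 mm deeper into the rubber. The last reading was steady: fingertip height 48 mm and about 9 N upward on the tool.
- **Surroundings:** In the last picture the pin sat in its slots, and the bottle and dropper stood where they were. The flask was hidden behind the arm and the vials were barely visible, so I did not check those, but the planned path kept clear of them.

The vertical force dipped briefly to 2.8 N as the lever came down onto the stop, then rose steadily. No check disagreed, but no reading could be taken after the job was handed in.

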